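Pack the hot-air nozzles in the rinse dish and spray them

ROBOT

A 6-joint arm with a two-finger parallel gripper is mounted at the origin on the work surface. World frame = base frame: x ahead of the robot, y to its left, z up, the work surface at z = 0. Lengths are in m, angles in rad, forces in N, time in s.
With the tool pointing down it reaches from about 0.25 to 0.775 m from the base axis. Payload 4 kg.
Tool frame: the origin (TCP) lies midway between the tips of the shut fingers; the grasp point (between the pads) lies 19 mm behind it; z points along the fingers, y is the line along which they close (so a half turn about z gives the same grasp; the last joint's range is limited). The gripper opens to 94 mm and grips with 3 to 60 N. Pads are 16 mm wide; open, the fingers measure 119 mm over their backs; the gripper's body (75 mm by 177 mm) begins 78 mm behind the grasp point.
Start: joints at [1.116, 0.087, 1.371, -0, 1.684, -0.103], TCP at [0.19, 0.516, 0.206] pointing down, gripper open.
Joint ranges: [-3.1, 3.1], [-0.76, 2.03], [0.27, 2.55], [-1.08, 4.22], [0.17, 2.65], [-2.57, 2.57]. Speed limits (rad/s): [2.79, 2.79, 3.14, 3.14, 3.14, 3.14].

INTERFACE

Orientations are given as [roll, pitch, yaw] about the fixed x, y, z axes, in that order (R = Rz(yaw) Ry(pitch) Rx(roll)).
In Python, from bench import get_obs, snapshot, close_job gives the robot as it stands. The module is installed in compiled form; this text tells all that it offers.
- The arm moves only by the tool drive_tool, never from a script. Its argument "commands" is a list of rows, each a list of 6 numbers: the shift along the tool's x, y, z in units of 0.04 m (1.0 is 0.04 m), then the turn, a rotation vector about the tool's x, y, z in units of 0.1 rad (1.0 is 0.1 rad). In form: [[dx, dy, dz, wx, wy, wz], ...]. A call has 1 to 20 rows; each row shifts and turns the commanded pose from where the row before left it, along the tool's axes as they then stand; what a row does not reach is not made up. A row lasts 1/8 s, in which the tool goes at most 62.5 mm and 10.7 degrees, less where a joint would pass 70% of its speed; a pose out of reach is approached as far as the arm can. A call with a number of a shift or a turn outside -1 to 1 is refused whole. A call with a gripper value outside its range is refused whole. "gripper" is the closure, from 0 (fully open) to 1 (shut), set as the call begins (left out, the last holds). The fingers move at their own pace and stop on an object; the grip force is fixed at half the most. Time passes only in rows, so rows that do not move let the fingers close. It gives the time, the measured TCP pose, the force, the opening and the grip force at its end, in the units of the state.
- get_obs(): the state, without advancing time (a new reading comes with each control period).
- snapshot(name): name is "side" or "top"; returns a dict with "image" (384x512x3 uint8, blue, green, red), "range_z" (384x512 float32, m along the optical axis (not along the pixel's ray), 0 where there is no reading), "fx", "fy", "cx", "cy" (pixels), "rvec" (rotation vector, rad) and "tvec" (3), from world to camera coordinates, as OpenCV has them. Camera axes: x right, y down, z forward; pixel columns grow to the right and rows downward; lengths in m; the calibration is good to about 2 mm. A picture is of the moment at which its call begins.
- close_job(): hands the job in; it is judged then, once.
The state is a dict: "time": time; "joint_positions": joint angles; "qvel": joint speeds; "joint_torque": joint torques, N m; "tool_pos": TCP position; "ee_rot": TCP orientation; "wrist_force": force on the tool from outside, world axes, zero at the start; "wrist_torque": the same for the moment, N m; "width": finger opening in m; "finger_force": force on a finger pad.
Only numpy, scipy, OpenCV 4.12 (cv2) and the standard library are available. Lean on these libraries where they do the work, as an engineer would, in place of code of your own. Each camera call takes 0.05 s, during which the arm holds its last target. There are 200 camera calls.

TASK

Gather the four loose hot-air nozzles from the bench and set them down into the round rinse dish beside the three already there, so that all seven stand upright on their collars, flat on the dish's floor, as one close cluster; do not drop them in. Only when all seven are in, press the cleaner bottle's spray head all the way down and let it come up again. Leave the other things on the bench where they are.

Things in the scene. Friction and masses are not known exactly. Their poses are not given: they have to be found in the camera images.
- nozzle1: Bare-metal hot-air nozzle standing upright on its clamp collar: collar 32 mm across and 32 mm high (foot edge bevelled 2 mm), a cone narrowing from there to 40 mm up, then a slim bronze-tinted outlet tube, 9 mm across, up to 68 mm; about 45 g. Origin: centre of the underside; z runs up the tube. Starts loose on the bench among other things.
- nozzle2: Bare-metal hot-air nozzle standing upright on its clamp collar: collar 32 mm across and 32 mm high (foot edge bevelled 2 mm), a cone narrowing from there to 40 mm up, then a slim bronze-tinted outlet tube, 9 mm across, up to 68 mm; about 45 g. Origin: centre of the underside; z runs up the tube. Starts loose on the bench among other things.
- nozzle3: Bare-metal hot-air nozzle standing upright on its clamp collar: collar 32 mm across and 32 mm high (foot edge bevelled 2 mm), a cone narrowing from there to 40 mm up, then a slim bronze-tinted outlet tube, 9 mm across, up to 68 mm; about 45 g. Origin: centre of the underside; z runs up the tube. Starts loose on the bench among other things.
- nozzle4: Bare-metal hot-air nozzle standing upright on its clamp collar: collar 32 mm across and 32 mm high (foot edge bevelled 2 mm), a cone narrowing from there to 40 mm up, then a slim bronze-tinted outlet tube, 9 mm across, up to 68 mm; about 45 g. Origin: centre of the underside; z runs up the tube. Starts loose on the bench among other things.
- nozzle5: Bare-metal hot-air nozzle standing upright on its clamp collar: collar 32 mm across and 32 mm high (foot edge bevelled 2 mm), a cone narrowing from there to 40 mm up, then a slim bronze-tinted outlet tube, 9 mm across, up to 68 mm; about 45 g. Origin: centre of the underside; z runs up the tube. Starts standing in the rinse dish, close to the wall.
- nozzle6: Bare-metal hot-air nozzle standing upright on its clamp collar: collar 32 mm across and 32 mm high (foot edge bevelled 2 mm), a cone narrowing from there to 40 mm up, then a slim bronze-tinted outlet tube, 9 mm across, up to 68 mm; about 45 g. Origin: centre of the underside; z runs up the tube. Starts standing in the rinse dish, close to the wall.
- nozzle7: Bare-metal hot-air nozzle standing upright on its clamp collar: collar 32 mm across and 32 mm high (foot edge bevelled 2 mm), a cone narrowing from there to 40 mm up, then a slim bronze-tinted outlet tube, 9 mm across, up to 68 mm; about 45 g. Origin: centre of the underside; z runs up the tube. Starts standing in the rinse dish, close to the wall.
- dish: Round stainless rinse dish fixed on the white drip tray: 107 mm outside, 101 inside, 40 high, bottom 4 thick. Seven collars fit only as one in the middle and six round it, on a 33 mm radius with 2 mm play. Origin: centre of the underside, 6 mm above the bench, z up. Its turn is random; the three nozzles in it start about 33 mm from its centre, roughly 0, 60 and 180 degrees from its x axis.
- dish_floor (a point): Centre of the rinse dish's inner floor, 10 mm above the bench.
- rinse_tray: White drip tray, fixed, 275 x 130 mm with a 12 mm lip, carrying the dish and the cleaner bottle. Origin: on the bench under the dish's axis; x points from the dish to the bottle, which stands 145 mm along x; the tray runs from -70 to 208 mm along x. Behind the bottle, out to 202 mm, a clamp block with a knob, 36 mm high.
- spray_top (a point): Centre of the flat top (29 mm across) of the blue spray head, 162 mm above the bench when up. The fixed white bottle under it is 62 mm across up to 98 mm height, narrowing to a 33 mm collar that ends at 133 mm. From the head a spout 9 mm thick reaches 45 mm back towards the dish, at 145 to 159 mm height.
- spray_head (a joint): How far the spray head is pressed down: 0 = up, 0.010 m = bottom of its stroke. Sprung: about 2 N to start it moving, 7 N at the bottom; it springs back up by itself.
- solder_reel: Reel of solder standing on end, white flanges, 58 mm across, 50 mm high. Loose bystander. Origin: centre of its underside.
- tip_cleaner: Black round brass-wool tip cleaner with a blue ring, 60 mm across, 56 mm high. Loose bystander. Origin: centre of its underside.
- flux_jar: Amber flux jar with a black lid, 47 mm across, 35 mm high. Loose bystander. Origin: centre of its underside.
- capacitor: Large dark-blue can capacitor standing up, 35 mm across, 50 mm high. Loose bystander. Origin: centre of its underside.
- wick_bobbin: Yellow bobbin of desoldering wick lying flat, 42 mm across, 20 mm high. Loose bystander. Origin: centre of its underside.
- brush: White and green toothbrush lying flat, 175 mm long, 19 mm high; its origin is 87 mm from either end. Loose bystander.
Things that resemble listed ones, but are neither listed nor needed, are in the scene too. Leave any turquoise look-alike of the nozzle5 alone. What is shaped like the nozzle4 but red is not meant.

How it is judged:
By the outcome, as a careful person would: the job done as asked, in the order asked, and still so for the second after the job is handed in, with the robot touching nothing.
It also fails if it takes over 72 s, if anything falls off the work surface, if the arm or the gripper's body presses on something with over 40 N, if the wrist force passes 120 N, or if a joint passes its speed limit or range.

## Working session

There is one attempt and no reset: what is moved stays moved. The work goes in short steps, Python scripts to look and compute and a tool call to move; the robot and the scene stay as the last step left them, time stands still between calls to the robot, and variables do not carry over. Pictures are saved under pics/ and viewed, at most 10 in all, crops included, and the job is handed in when it is done.

Besides the shell and the picture viewer there is one more tool, called after "Request:" by a JSON object that holds its "method" and its "body". drive_tool: Moves the arm, as the interface text tells. Its arguments: {"type":"object","properties":{"commands":{"type":"array"},"gripper":{"type":"number"}},"required":["commands"]}

```bash
mkdir -p pics; cat > h.py <<'E'
import numpy as np,cv2
from bench import get_obs,snapshot
def snap(n,save=None):
    s=snapshot(n)
    if save: cv2.imwrite('pics/'+save,s['image'])
    return s
def cloud(s):
    R=cv2.Rodrigues(np.array(s['rvec'],float))[0];t=np.array(s['tvec'],float).ravel()
    v,u=np.mgrid[:384,:512];z=s['range_z']
    P=np.stack([(u-s['cx'])/s['fx']*z,(v-s['cy'])/s['fy']*z,z],-1)
    W=(P-t)@R; W[z<=0]=np.nan
    return W
E
python3 - <<'E'
from h import *
o=get_obs();print(o)
a=snap('top','t0.png');b=snap('side','s0.png')
np.savez('t0.npz',W=cloud(a),im=a['image']);np.savez('s0.npz',W=cloud(b),im=b['image'])
for s in(a,b):
    R=cv2.Rodrigues(np.array(s['rvec'],float))[0];print(-R.T@np.ravel(s['tvec']),R[2],s['fx'])
cv2.imwrite('pics/t0b.png',cv2.resize(a['image'],(800,600)))
cv2.imwrite('pics/s0b.png',cv2.resize(b['image'],(800,600)))
E
```

```text
{'time': 0.0, 'joint_positions': array([ 1.11589752e+00,  8.79795654e-02,  1.37224071e+00, -6.20374623e-06,
        1.68359807e+00, -1.03086739e-01]), 'qvel': array([-0.00120887,  0.00074584,  0.00129279, -0.00073293,  0.00189222,
        0.00051325]), 'joint_torque': array([-1.88558835e-03, -3.40186644e+01, -3.02423573e+01,  7.16917310e-02,
        3.30421503e-02, -1.78407595e-04]), 'tool_pos': array([0.18928812, 0.51581961, 0.20429763]), 'ee_rot': array([-3.13937814e+00, -2.22899802e-04,  2.78977965e+00]), 'wrist_force': array([ 0.02304087,  0.3373887 , -0.17397048]), 'wrist_torque': array([ 0.02066085, -0.04196182,  0.02750808]), 'finger_force': 0.0, 'width': 0.09397968886289028}
[ 0.41632066 -0.05323985  1.11821045] [ 0.16078842  0.02631972 -0.9866379 ] 453.43896556925966
[0.23998942 0.55995899 0.90993443] [ 0.3223095  -0.57500076 -0.75199117] 428.84632473390366
```

View pics/t0b.png

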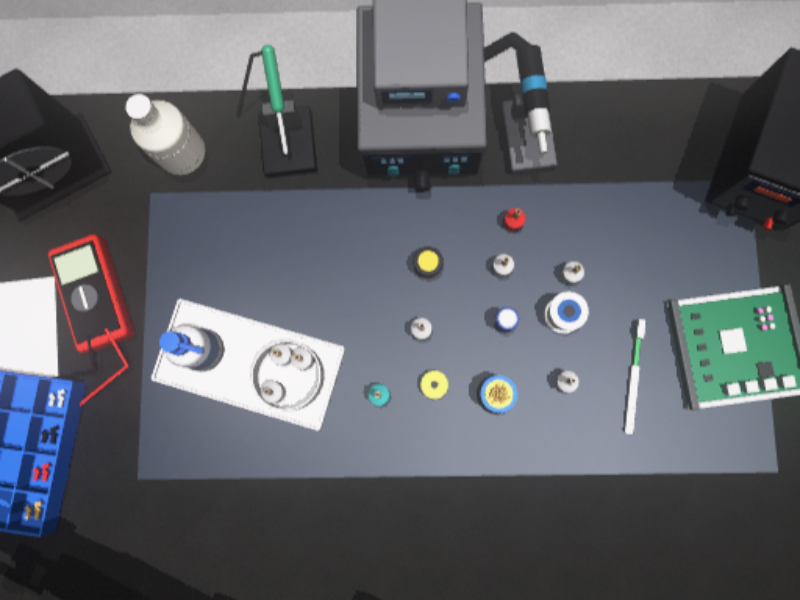

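View pics/s0b.png

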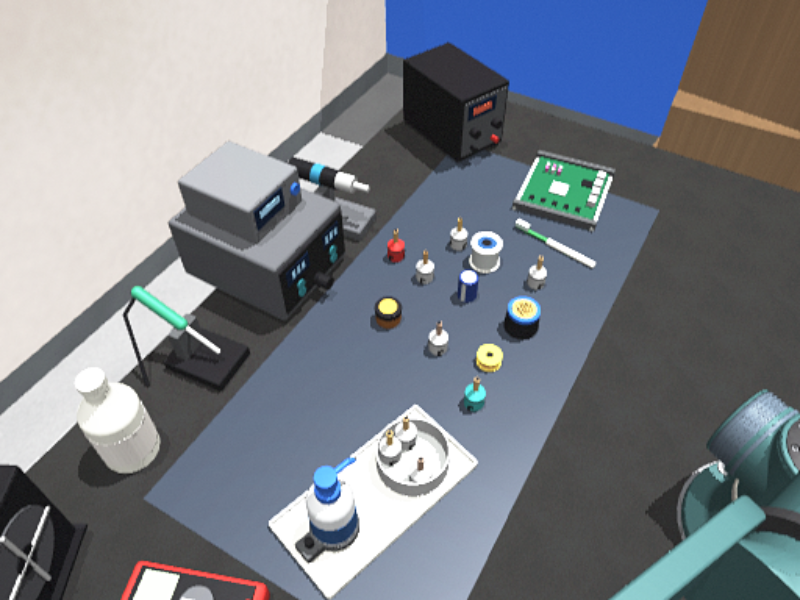

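The top view shows the silver nozzle candidates at (503,264), (573,271), (421,328) and (568,381). The red one at (514,218) and the turquoise one at (378,394) are look-alikes, so I leave them. The dish is at (288,375) with three nozzles in it, and the bottle is at (185,347).

```bash
cat >> h.py <<'E'
from scipy.optimize import least_squares
def circ(p,r=None):
    c0=p.mean(0)
    if r is None:
        f=lambda q:np.hypot(*(p-q[:2]).T)-q[2]; return least_squares(f,[*c0,.05],loss='soft_l1',f_scale=.001).x
    return least_squares(lambda q:np.hypot(*(p-q).T)-r,c0,loss='soft_l1',f_scale=.001).x
def blobs(W,z0,z1,minpx=3):
    m=((W[...,2]>z0)&(W[...,2]<z1)&(W[...,0]>.2)&(W[...,0]<.75)&(abs(W[...,1])<.55)).astype(np.uint8)
    n,l,st,c=cv2.connectedComponentsWithStats(m)
    for i in range(1,n):
        if st[i,4]>=minpx: yield l==i,c[i],st[i,4]
E
python3 - <<'E'
from h import *
for f in('t0','s0'):
    d=np.load(f+'.npz');W=d['W'];im=d['im'];print(f)
    for m,c,n in blobs(W,.056,.09,2):
        p=W[m]; 
        if n<120: print(c.round(),n,np.nanmean(p,0).round(4),'max',np.nanmax(p[:,2]).round(4),im[m].mean(0).round())
    g=W.reshape(-1,3)
    ok=np.hypot(g[:,0]-.36,g[:,1]-.2)<.2
    q=g[ok&(g[:,2]>.15)&(g[:,2]<.17)]; print('head',q.mean(0),len(q), q[:,2].max())
d=np.load('t0.npz')
c=d['im'][150:260,140:400];cv2.imwrite('pics/crop.png',cv2.resize(c,(780,330),interpolation=cv2.INTER_CUBIC))
E
```

```text
t0
[331. 136.] 14 [ 0.7023 -0.2036  0.0656] max 0.0691 [ 73.  92. 120.]
[324. 166.] 14 [ 0.6292 -0.1839  0.0652] max 0.0694 [106. 126. 142.]
[369. 172.] 15 [ 0.615  -0.2907  0.0647] max 0.0699 [ 98. 120. 129.]
[269. 209.] 13 [ 0.5316 -0.0543  0.0665] max 0.0693 [132. 140. 155.]
[176. 226.] 20 [0.495  0.1615 0.0725] max 0.0788 [129. 151. 163.]
[190. 229.] 18 [0.4873 0.1293 0.0727] max 0.0779 [135. 153. 165.]
[366. 244.] 17 [ 0.4473 -0.2737  0.0645] max 0.0689 [148. 162. 168.]
[171. 251.] 18 [0.438  0.173  0.0739] max 0.0787 [136. 142. 156.]
[241. 252.] 14 [0.4315 0.0122 0.0654] max 0.0695 [140. 163. 158.]
[316. 253.] 3 [ 0.4278 -0.1598  0.0571] max 0.0587 [103. 169. 206.]
[319. 254.] 6 [ 0.4266 -0.167   0.0579] max 0.0616 [103. 168. 194.]
[321. 256.] 4 [ 0.4197 -0.171   0.0572] max 0.0574 [114. 188. 220.]
head [0.50344031 0.28292142 0.15854385] 205 0.16470847017286047
s0
[294. 142.] 11 [ 0.616  -0.2877  0.0629] max 0.0657 [ 79. 134. 163.]
[253. 149.] 14 [ 0.7027 -0.2007  0.0627] max 0.0681 [ 84. 118. 143.]
[272. 162.] 12 [ 0.6295 -0.1811  0.0631] max 0.0661 [ 77. 120. 156.]
[345. 166.] 14 [ 0.4476 -0.2703  0.0628] max 0.0678 [ 92. 124. 147.]
[337. 194.] 3 [ 0.4291 -0.1714  0.0568] max 0.0571 [129. 223. 247.]
[281. 208.] 16 [ 0.5315 -0.0497  0.0643] max 0.0704 [ 99. 110. 129.]
[304. 244.] 18 [0.4319 0.0166 0.0642] max 0.069 [ 98. 132. 159.]
[259. 270.] 31 [0.4864 0.1337 0.0694] max 0.0785 [104. 138. 160.]
[249. 279.] 32 [0.4948 0.1656 0.0707] max 0.078 [111. 156. 177.]
[269. 296.] 31 [0.4377 0.1783 0.0703] max 0.0783 [116. 128. 146.]
head [0.50270266 0.28815777 0.15882271] 266 0.1645768585272463
```

View pics/crop.png

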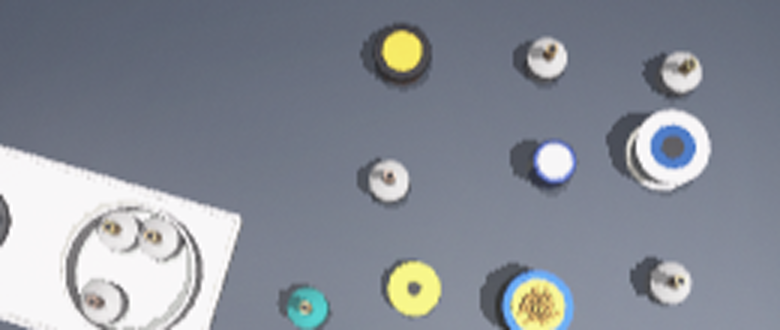

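The crop confirms four bare-metal nozzles at crop (547,57), (681,72), (388,180) and (669,283). Next I fit the nozzle profile, the dish circle and the tray in both cameras.

```bash
cat >> h.py <<'E'
PR=np.array([[0,0],[.014,0],[.016,.002],[.016,.032],[.0045,.040],[.0045,.068],[0,.068]])
def pdist(r,z):
    best=np.full(r.shape,9.)
    for a,b in zip(PR[:-1],PR[1:]):
        d=b-a;t=np.clip(((r-a[0])*d[0]+(z-a[1])*d[1])/(d@d),0,1)
        best=np.minimum(best,np.hypot(r-a[0]-t*d[0],z-a[1]-t*d[1]))
    return best
def fitnoz(W,c,base,lo=.012):
    g=W.reshape(-1,3)
    c=np.array(c)
    for R in(.024,.019,.0185):
        p=g[(np.hypot(g[:,0]-c[0],g[:,1]-c[1])<R)&(g[:,2]>base+lo)&(g[:,2]<base+.08)]
        f=lambda q:pdist(np.hypot(p[:,0]-q[0],p[:,1]-q[1]),p[:,2]-base-q[2])
        s=least_squares(f,[*c,0.],loss='soft_l1',f_scale=.001,x_scale=.001,diff_step=1e-4)
        c=s.x[:2]
    return s.x.round(4),len(p),(np.abs(s.fun).mean()*1e3).round(2)
NOZ={'A':(.6292,-.1835),'B':(.615,-.289),'C':(.5315,-.052),'D':(.447,-.272)}
DN={'5':(.495,.1635),'6':(.487,.1315),'7':(.438,.1755)}
E
python3 - <<'E'
from h import *
for f in('t0','s0'):
    W=np.load(f+'.npz')['W'];im=np.load(f+'.npz')['im'].astype(int);print(f)
    for k,c in NOZ.items(): print(k,*fitnoz(W,c,0.))
    for k,c in DN.items(): print(k,*fitnoz(W,c,.010,.02))
    g=W.reshape(-1,3)
    r=np.hypot(g[:,0]-.463,g[:,1]-.154)
    p=g[(g[:,2]>.043)&(g[:,2]<.049)&(r>.045)&(r<.062)]
    print('dish rim',circ(p[:,:2]).round(4),len(p),p[:,2].mean())
    r=np.hypot(g[:,0]-.503,g[:,1]-.284)
    p=g[(g[:,2]>.159)&(g[:,2]<.168)&(r<.06)]
    print('top',p.mean(0).round(4),np.ptp(p,0).round(4),len(p))
    w=(im.min(-1).ravel()>190)&(g[:,2]<.018)&(np.hypot(g[:,0]-.48,g[:,1]-.22)<.2)
    q=g[w][:,:2].astype(np.float32)
    print(cv2.minAreaRect(q))
E
```

```text
t0
A [ 0.6298 -0.1841 -0.0013] 157 1.0
B [ 0.616  -0.2916 -0.0014] 163 0.99
C [ 0.532  -0.0534 -0.0016] 150 1.24
D [ 0.4468 -0.2742 -0.001 ] 167 0.96
5 [ 4.958e-01  1.628e-01 -4.000e-04] 168 1.33
6 [ 0.4879  0.1298 -0.0013] 159 1.17
7 [ 0.4378  0.175  -0.001 ] 166 1.26
dish rim [0.4626 0.1521 0.0515] 157 0.04486155039818432
top [0.5054 0.2898 0.161 ] [0.0258 0.0389 0.0057] 111
((0.4846842288970947, 0.21993543207645416), (0.2804567813873291, 0.13592837750911713), 72.80378723144531)
s0
A [ 0.6303 -0.1823 -0.0022] 135 1.25
B [ 0.6164 -0.2895 -0.002 ] 122 1.18
C [ 0.5323 -0.0519 -0.0015] 168 1.03
D [ 0.4479 -0.2722 -0.0013] 142 1.18
5 [ 0.4955  0.1637 -0.001 ] 206 0.98
6 [ 0.4883  0.1318 -0.0008] 187 0.97
7 [ 0.4377  0.1766 -0.0009] 195 1.3
dish rim [0.4631 0.1549 0.0515] 168 0.04491935100299186
top [0.5055 0.2931 0.1611] [0.0276 0.0324 0.0055] 163
((0.48658087849617004, 0.2159528136253357), (0.28817620873451233, 0.14364728331565857), 72.79756927490234)
```

Identified: A (0.630,-0.183), B (0.616,-0.2905), C (0.532,-0.053), D (0.447,-0.273). The dish centre is (0.463,0.1535), and the free slots are at 78°, 198°, 258° and the middle. I'll hold a single yaw of 1.27 rad, so the gripper body stays clear of the spout, and grip the nozzles by their tubes.

Request:
{"method": "drive_tool", "body": {"commands": [[0,0,0,0,0,1],[0,0,0,0,0,1],[0,0,0,0,0,1],[0,0,0,0,0,1],[0,0,0,0,0,1],[0,0,0,0,0,1],[0,0,0,0,0,1],[0,0,0,0,0,1],[0,0,0,0,0,1],[0,0,0,0,0,1],[0,0,0,0,0,1],[0,0,0,0,0,1],[0,0,0,0,0,1],[0,0,0,0,0,1],[0,0,0,0,0,1],[0,0,0,0,0,0.2]], "gripper": 0.68}}

```text
time: 2.1
tool_pos: [0.1894, 0.516, 0.2049]
ee_rot: [-3.141, 0.001, 1.27]
wrist_force: [0.3, -0.3, -0.3]
width: 0.0301
finger_force: 0.0
```

```bash
cat > go.py <<'E'
import sys
from h import *
from scipy.spatial.transform import Rotation as Ro
o=get_obs();R=Ro.from_euler('xyz',o['ee_rot']).as_matrix()
t=np.array(eval(sys.argv[1]));d=R.T@(t-o['tool_pos'])/.04
print('t',o['time'],'pos',o['tool_pos'].round(4),'rot',o['ee_rot'].round(4),'units',d.round(2),'w',round(o['width'],4),'F',o['wrist_force'].round(1))
print('yaw units',round((o['ee_rot'][2]-1.27)/.1,2), 'tiltx',((abs(o['ee_rot'][0])-np.pi)/.1).round(2))
E
python3 go.py '[.5322,-.0527,.115]'
```

```text
t 2.1 pos [0.1894 0.516  0.2049] rot [-3.1414e+00  1.2000e-03  1.2698e+00] units [-11.04  12.4    2.26] w 0.0301 F [ 0.3 -0.3 -0.3]
yaw units -0.0 tiltx -0.0
```

Request:
{"method": "drive_tool", "body": {"commands": [[-0.79,0.886,0.16,0,0,0],[-0.79,0.886,0.16,0,0,0],[-0.79,0.886,0.16,0,0,0],[-0.79,0.886,0.16,0,0,0],[-0.79,0.886,0.16,0,0,0],[-0.79,0.886,0.16,0,0,0],[-0.79,0.886,0.16,0,0,0],[-0.79,0.886,0.16,0,0,0],[-0.79,0.886,0.16,0,0,0],[-0.79,0.886,0.16,0,0,0],[-0.79,0.886,0.16,0,0,0],[-0.79,0.886,0.16,0,0,0],[-0.79,0.886,0.16,0,0,0],[-0.79,0.886,0.16,0,0,0],[0,0,0,0,0,0]]}}

```text
time: 3.98
tool_pos: [0.5325, -0.0557, 0.1145]
ee_rot: [-3.139, 0.001, 1.267]
wrist_force: [-0.4, 1.0, -1.0]
width: 0.0303
finger_force: 0.0
```

```bash
python3 go.py '[.5322,-.0527,.044]'
```

```text
t 3.975 pos [ 0.5325 -0.0557  0.1145] rot [-3.1395e+00  6.0000e-04  1.2668e+00] units [ 0.07 -0.03  1.76] w 0.0303 F [-0.4  1.  -1. ]
yaw units -0.03 tiltx -0.02
```

Request:
{"method": "drive_tool", "body": {"commands": [[0.07,-0.03,0.3,0,0,0],[0,0,0.4,0,0,0],[0,0,0.4,0,0,0],[0,0,0.4,0,0,0],[0,0,0.26,0,0,0],[0,0,0,0,0,0]]}}

```text
time: 4.72
tool_pos: [0.5311, -0.05, 0.0442]
ee_rot: [-3.139, 0.0, 1.27]
wrist_force: [-0.4, 0.5, 0.4]
width: 0.0301
finger_force: 0.0
```

```bash
python3 go.py '[.5322,-.0527,.044]'; python3 -c "
from h import *
a=snap('side');b=snap('top')
f=lambda s,y,x:cv2.resize(s['image'][y:y+110,x:x+110],(400,400),interpolation=cv2.INTER_CUBIC)
cv2.imwrite('pics/c1.png',np.hstack([f(a,140,230),f(b,160,215)]))"
```

```text
t 4.725 pos [ 0.5311 -0.05    0.0442] rot [-3.1392e+00  2.0000e-04  1.2699e+00] units [-0.06  0.05  0.  ] w 0.0301 F [-0.4  0.5  0.4]
yaw units -0.0 tiltx -0.02
```

View pics/c1.png

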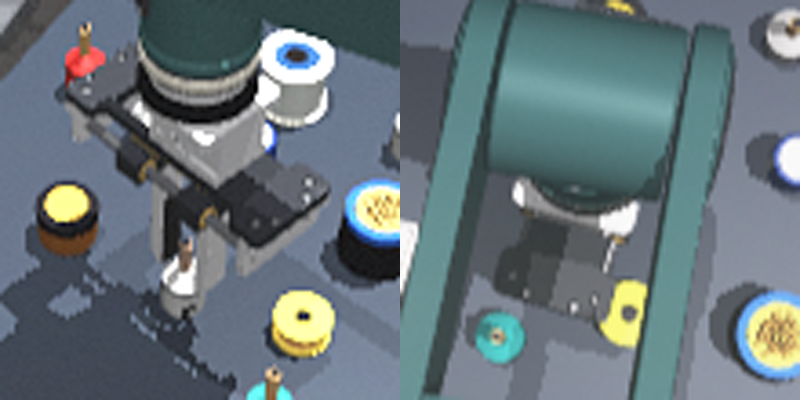

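The side crop shows the tube at (185,255) between the two fingers. The body's long axis lies along the closing line, as I assumed. I'll check the alignment across the pads from the depth.

```bash
python3 -c "
from h import *
s=snap('side');W=cloud(s);print(get_obs()['tool_pos'])
print(fitnoz(W,(.532,-.052),0.,.005))
g=W.reshape(-1,3);im=s['image'].reshape(-1,3)
yaw=1.27;X=np.array([np.cos(yaw),np.sin(yaw)]);Y=np.array([np.sin(yaw),-np.cos(yaw)])
r=g[:,:2]-get_obs()['tool_pos'][:2];x=r@X;y=r@Y
for z in(.046,.052,.058,.064,.07,.08):
  m=(abs(g[:,2]-z)<.003)&(abs(x)<.04)&(abs(y)<.05)
  i=np.argsort(y[m]);print(z,[(round(a*1e3),round(b*1e3)) for a,b in zip(y[m][i],x[m][i])])
"
```

```text
[ 0.53248968 -0.05038895  0.04613862]
(array([ 0.5345, -0.0518, -0.0009]), 207, np.float64(3.43))
0.046 [(-5, -1), (-4, 1), (-2, 2), (0, 1), (1, 3), (3, 1), (12, 3), (12, -4), (12, 10), (13, 5), (14, -2), (15, 11), (19, 10)]
0.052 [(-30, -2), (-29, 9), (-25, 12), (-22, 11), (-21, 11), (-5, -2), (-4, -2), (-3, 1), (3, 2), (11, 4), (12, -3), (12, 7), (12, 0), (13, 6), (14, 9), (14, 8), (15, 0), (15, 11), (16, 10), (20, 10), (21, 12)]
0.058 [(-31, -4), (-30, 10), (-30, 6), (-30, -1), (-29, -5), (-29, 5), (-29, 2), (-29, 1), (-28, 11), (-27, 10), (-25, 11), (-21, 12), (-5, 2), (-5, -1), (-4, 1), (-3, -3), (-2, 3), (-1, 2), (2, 3), (4, 1), (11, -3), (12, 7), (12, 0), (13, -4), (13, -5), (13, -1), (14, 9), (16, 10), (18, 12), (22, 12), (23, 11)]
0.064 [(-30, 7), (-30, 3), (-30, -1), (-30, -5), (-29, 9), (-29, 12), (-27, 14), (-24, 11), (-23, 10), (-22, 12), (-19, 10), (-4, -1), (-3, 1), (-2, -4), (-1, 2), (-1, 2), (4, -2), (4, 1), (11, 4), (13, 7), (13, -4), (13, 6), (13, 3), (16, 11), (16, 10), (18, 12), (20, 10), (20, 10), (22, 12)]
0.07 [(-30, 0), (-30, -3), (-30, -4), (-30, -1), (-29, 6), (-29, 10), (-29, -8), (-29, 2), (-28, 12), (-26, 10), (-25, 9), (-23, 10), (-20, 11), (-19, 10), (-3, 1), (-1, -1), (1, -2), (1, 1), (10, 2), (11, 12), (12, 8), (12, -3), (13, 3), (13, 4), (13, 0), (14, 10), (14, -1), (15, 8), (15, 11), (20, 10), (22, 12), (23, 11)]
0.08 [(-31, 1), (-30, 5), (-30, 11), (-30, -6), (-30, 8), (-30, -6), (-30, 11), (-28, -5), (-27, 11), (-26, 11), (-23, 11), (-19, 11), (12, 8), (12, 1), (12, 1), (12, 8), (12, 11), (13, -3), (16, 11), (17, 10), (20, 11), (23, 11)]
```

Tool readings are noisy by about 2 mm, so I'll dead-reckon from the commands. The commanded pose is (0.5324,-0.0506,0.046). I shift slightly along -x and close.

Request:
{"method": "drive_tool", "body": {"commands": [[-0.07,0,0.05,0,0,0],[0,0,0,0,0,0]]}}

```text
time: 5.12
tool_pos: [0.5312, -0.0532, 0.0437]
ee_rot: [3.141, -0.0, 1.269]
wrist_force: [-1.1, -0.6, -0.2]
width: 0.0301
finger_force: 0.0
```

Request:
{"method": "drive_tool", "body": {"commands": [[0,0,0,0,0,0],[0,0,0,0,0,0],[0,0,0,0,0,0],[0,0,0,0,0,0],[0,0,-0.5,0,0,0],[0,0,-0.8,0,0,0],[0,0,-0.9,0,0,0],[0,0,0,0,0,0],[0,0,0,0,0,0]], "gripper": 1.0}}

```text
time: 6.25
tool_pos: [0.5304, -0.0528, 0.1302]
ee_rot: [-3.14, 0.0, 1.27]
wrist_force: [0.3, 0.1, -0.1]
width: 0.0084
finger_force: 30.0
```

```bash
cat > dr.py <<'E'
# dead reckoning: totals of tool units since yaw set; dr.py sx sy sz [target]
import sys,numpy as np
y=1.2698;M=np.array([[np.cos(y),np.sin(y),0],[np.sin(y),-np.cos(y),0],[0,0,-1]])
p0=np.array([.19,.516,.206])
p=p0+M@(np.array([float(v) for v in sys.argv[1:4]])*.04)
print('cmd pos',p.round(4))
for a in sys.argv[4:]:
    t=np.array(eval(a));print(a,(M.T@(t-p)/.04).round(2)); p=t
E
python3 dr.py -11.06 12.374 1.85 '(.431,.1432,.130)' '(.431,.1432,.0545)'; python3 -c "
from h import *
s=snap('side');W=cloud(s);print(fitnoz(W,(.532,-.053),.086,-.01), get_obs()['wrist_force'],get_obs()['tool_pos'])"
```

```text
cmd pos [ 0.5315 -0.0533  0.132 ]
(.431,.1432,.130) [ 3.95 -3.86  0.05]
(.431,.1432,.0545) [0.   0.   1.89]
(array([ 0.5285, -0.0496,  0.001 ]), 309, np.float64(4.91)) [-0.43204511 -0.09981501 -0.38805206] [ 0.53001763 -0.05269911  0.12953781]
```

Request:
{"method": "drive_tool", "body": {"commands": [[0.4,-0.4,0,0,0,0],[0.8,-0.8,0,0,0,0],[0.8,-0.8,0,0,0,0],[0.8,-0.8,0,0,0,0],[0.8,-0.8,0.05,0,0,0],[0.35,-0.26,0,0,0,0],[0,0,0.3,0,0,0],[0,0,0.5,0,0,0],[0,0,0.4,0,0,0],[0,0,0.3,0,0,0],[0,0,0.25,0,0,0],[0,0,0.08,0,0,0],[0,0,0,0,0,0]]}}

```text
time: 7.92
tool_pos: [0.4342, 0.1441, 0.0569]
ee_rot: [3.134, -0.005, 1.269]
wrist_force: [7.9, 2.1, 1.3]
width: 0.0082
finger_force: 30.9
```

```bash
python3 -c "
from h import *
s=snap('side');W=cloud(s);o=get_obs();print(o['wrist_force'],o['tool_pos'])
print(fitnoz(W,(.431,.1432),.010,.02));print([fitnoz(W,c,.01,.02) for c in DN.values()])
cv2.imwrite('pics/c2.png',cv2.resize(s['image'][190:350,180:360],(720,640))[:600])"
```

```text
[6.7446715  2.08630018 1.46758702] [0.43417619 0.14410643 0.05689584]
(array([0.4313, 0.1492, 0.004 ]), 219, np.float64(4.82))
[(array([ 0.4959,  0.1639, -0.0006]), 211, np.float64(1.03)), (array([ 0.4883,  0.1317, -0.0011]), 188, np.float64(1.16)), (array([ 0.4383,  0.1754, -0.0007]), 199, np.float64(1.53))]
```

View pics/c2.png

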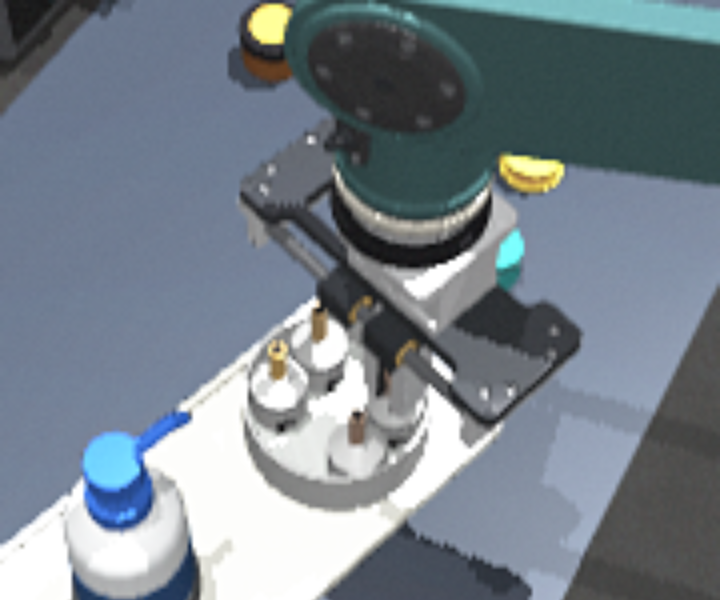

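The nozzle is in the slot region but the wall is pushing +x with 7 N. That matches a camera-to-robot offset of about (+2,-2) mm, also seen in the finger depths. I shift inward and then lower.

Request:
{"method": "drive_tool", "body": {"commands": [[-0.02,0.08,0,0,0,0],[0,0,0,0,0,0],[0,0,0.03,0,0,0],[0,0,0.02,0,0,0],[0,0,0,0,0,0]]}}

```text
time: 8.6
tool_pos: [0.4353, 0.1422, 0.0544]
ee_rot: [3.138, -0.003, 1.269]
wrist_force: [5.3, 2.5, 2.6]
width: 0.0084
finger_force: 31.4
```

Request:
{"method": "drive_tool", "body": {"commands": [[-0.02,0.07,0,0,0,0],[0,0,0,0,0,0],[0,0,0,0,0,0]]}}

```text
time: 8.98
tool_pos: [0.4359, 0.1404, 0.0538]
ee_rot: [3.141, -0.0, 1.27]
wrist_force: [4.1, 2.5, -1.1]
width: 0.0085
finger_force: 31.2
```

```bash
python3 -c "
from h import *
s=snap('side');W=cloud(s);o=get_obs();print(o['wrist_force'],o['tool_pos'],o['ee_rot'])
g=W.reshape(-1,3)
yaw=1.27;X=np.array([np.cos(yaw),np.sin(yaw)]);Y=np.array([np.sin(yaw),-np.cos(yaw)])
r=g[:,:2]-np.array([.4357,.1394]);x=r@X;y=r@Y
for z in(.02,.03,.036,.04,.044,.055,.062,.07,.076,.085):
  m=(abs(g[:,2]-z)<.003)&(abs(x)<.03)&(abs(y)<.03)
  i=np.argsort(y[m]);print(z,[(round(a*1e3),round(b*1e3)) for a,b in zip(y[m][i],x[m][i])])
"
```

```text
[ 5.47832038  2.10328138 -2.15451293] [0.43589886 0.14035063 0.05380856] [ 3.14127065e+00 -1.63310161e-04  1.26957203e+00]
0.02 [(-30, 27), (-30, 8), (-29, 8), (-19, -12), (-17, 2), (-16, 7), (-15, 20), (-14, 8), (-13, 11), (-11, 12), (-8, 12), (5, 12)]
0.03 [(-29, 12), (-28, 5), (-26, -1), (-21, -9), (-18, 4), (-18, 7), (-18, -2), (-18, 1), (-17, 3), (-17, 7), (-17, -6), (-16, -7), (-15, 10), (-13, 11), (-11, 13), (-7, 15), (-4, 15), (-1, 16), (-1, 15), (3, 14), (11, 10)]
0.036 [(-30, 16), (-29, 9), (-29, 9), (-28, 4), (-27, 0), (-19, -1), (-18, 4), (-18, 1), (-17, -6), (-17, 9), (-16, 6), (-15, 8), (-15, 11), (-15, -12), (-13, 12), (-13, 21), (-12, -14), (-11, 12), (-10, -16), (-10, 15), (-9, 14), (-4, 16), (3, 15)]
0.04 [(-30, 22), (-30, 16), (-28, 6), (-23, -6), (-22, 30), (-20, -6), (-19, 27), (-19, -1), (-18, -1), (-18, 2), (-18, 4), (-17, 25), (-17, 7), (-17, 4), (-17, -6), (-15, 8), (-15, 11), (-14, -15), (-14, 26), (-14, 10), (-13, 9), (-13, 12), (-13, 12), (-13, 21), (-11, 10), (-11, -18), (-11, 13), (-10, 22), (-9, 14), (-8, 17), (-8, 13), (-7, 22), (-5, 14), (-4, 16), (-4
[... 1111 characters left out ...]
 12), (-9, 12), (1, 8), (2, 10), (2, 7), (2, 10), (4, 12), (4, 11), (7, 12), (7, 12), (10, 12), (11, 11)]
0.07 [(-19, 1), (-19, -2), (-19, -2), (-19, 4), (-18, 0), (-18, 9), (-18, -6), (-18, 6), (-17, 12), (-15, 12), (-15, 12), (-12, 12), (-12, 12), (-10, 14), (-8, 12), (-1, 7), (2, 8), (3, 10), (8, 11), (10, 12)]
0.076 [(-19, 5), (-19, 7), (-18, 10), (-18, 7), (-17, 12), (-14, 11), (-14, 11), (-12, 13), (-8, 12), (-7, 11), (-4, 8), (-1, 8), (2, 11), (3, 8), (3, 10), (4, 13), (4, 12), (7, 12), (10, 13), (10, 12)]
0.085 [(-19, 2), (-19, 2), (-19, 11), (-19, -1), (-19, 8), (-18, -2), (-13, 11), (-11, 12), (-5, 10), (-2, 6), (1, 9), (1, 6), (2, 8), (2, 11), (5, 11), (8, 12), (10, 13), (11, 12)]
```

Request:
{"method": "drive_tool", "body": {"commands": [[0.08,0,0,0,0,0],[0,0,0.02,0,0,0],[0,0,0,0,0,0]]}}

```text
time: 9.4
tool_pos: [0.4358, 0.1432, 0.053]
ee_rot: [-3.14, 0.001, 1.27]
wrist_force: [1.6, -0.3, -0.2]
width: 0.0082
finger_force: 31.4
```

Request:
{"method": "drive_tool", "body": {"commands": [[0,0,0,0,0,0],[0,0,0,0,0,0],[0,0,0,0,0,0],[0,0,-0.5,0,0,0],[0,0,-0.8,0,0,0],[0,0,-0.5,0,0,0],[-0.8,0.8,0,0,0,0],[-0.8,0.8,0,0,0,0],[-0.8,0.8,0,0,0,0]], "gripper": 0.68}}

```text
time: 10.52
tool_pos: [0.5003, 0.0223, 0.1256]
ee_rot: [3.142, -0.0, 1.27]
wrist_force: [0.2, -0.2, 1.1]
width: 0.0301
finger_force: 0.0
```

```bash
python3 -c "
from h import *
s=snap('side');W=cloud(s);o=get_obs();print(o['wrist_force'],o['tool_pos'],o['ee_rot'])
D={**DN,'n':(.431,.1432)}
c=np.array([.4631,.1549])
for k,v in D.items():
  f=fitnoz(W,v,.01,.02);r=f[0][:2]-c;print(k,f,np.hypot(*r).round(4),np.degrees(np.arctan2(r[1],r[0])).round(1))
for k,c in NOZ.items(): print(k,*fitnoz(W,c,0.))
"; python3 dr.py -9.47 11.064 2.0 '(.6318,-.1852,.11)' '(.6318,-.1852,.044)'
```

```text
[ 2.13744402 -3.10391186 -0.1897717 ] [0.50250342 0.01734354 0.12543093] [3.13834263 0.00377605 1.26594906]
5 (array([ 0.4956,  0.164 , -0.001 ]), 205, np.float64(0.98)) 0.0337 15.6
6 (array([ 0.4885,  0.1315, -0.0006]), 189, np.float64(1.07)) 0.0345 -42.7
7 (array([ 0.4384,  0.176 , -0.001 ]), 181, np.float64(1.08)) 0.0325 139.5
n (array([ 0.4333,  0.1396, -0.001 ]), 201, np.float64(1.02)) 0.0335 -152.8
A [ 6.307e-01 -1.825e-01  4.000e-04] 7 0.21
B [ 0.615 -0.289  0.   ] 0 nan
C [ 0.5315 -0.052   0.    ] 0 nan
D [ 0.4475 -0.2718 -0.0018] 149 1.16
cmd pos [0.5004 0.023  0.126 ]
(.6318,-.1852,.11) [-4.    4.68  0.4 ]
(.6318,-.1852,.044) [0.   0.   1.65]h.py:39: RuntimeWarning: Mean of empty slice.
  return s.x.round(4),len(p),(np.abs(s.fun).mean()*1e3).round(2)
  ret = ret.dtype.type(ret / rcount)
```

The nozzle stands flat but at 207°; it should be near 199° so the last ring slot keeps its gap. I regrip it and shift it by 3–4 mm.

Request:
{"method": "drive_tool", "body": {"commands": [[0.8,-0.8,0,0,0,0],[0.8,-0.8,0,0,0,0],[0.75,-0.8,0.3,0,0,0],[0,0,0.5,0,0,0],[0,0,0.6,0,0,0],[0,0,0.4,0,0,0],[0,0,0,0,0,0],[0,0,0,0,0,0]]}}

```text
time: 11.58
tool_pos: [0.4367, 0.1416, 0.0543]
ee_rot: [3.141, -0.001, 1.269]
wrist_force: [-0.5, 0.4, -0.0]
width: 0.03
finger_force: 0.0
```

Request:
{"method": "drive_tool", "body": {"commands": [[0,0,0,0,0,0],[0,0,0,0,0,0],[0,0,0,0,0,0],[0,0,0,0,0,0],[0,0,-0.08,0,0,0],[0.04,-0.04,0,0,0,0],[0.04,-0.04,0,0,0,0],[0,0,0,0,0,0]], "gripper": 1.0}}

```text
time: 12.58
tool_pos: [0.4345, 0.1458, 0.0569]
ee_rot: [3.14, -0.001, 1.27]
wrist_force: [2.7, -0.5, 0.1]
width: 0.0082
finger_force: 30.0
```

```bash
python3 -c "
from h import *
s=snap('side');W=cloud(s);o=get_obs();print(o['wrist_force'],o['tool_pos'],o['ee_rot'])
# collar-only fit
g=W.reshape(-1,3)
for z0 in(.012,.013):
  p=g[(g[:,2]>.016)&(g[:,2]<.043)&(np.hypot(g[:,0]-.432,g[:,1]-.1415)<.0195)&(g[:,1]>.137)][:,:2];print(circ(p,.016),len(p))
print(fitnoz(W,DN['7'],.01,.02))
cv2.imwrite('pics/c3.png',cv2.resize(s['image'][240:330,220:340],(800,600)))"
```

```text
[ 2.78094904 -0.03585669 -0.60330058] [0.43454686 0.14576782 0.0568942 ] [ 3.14026663e+00 -6.96255082e-04  1.26998241e+00]
[0.43123071 0.14341659] 56
[0.43123071 0.14341659] 56
(array([ 0.4382,  0.1754, -0.0008]), 194, np.float64(1.52))
```

View pics/c3.png

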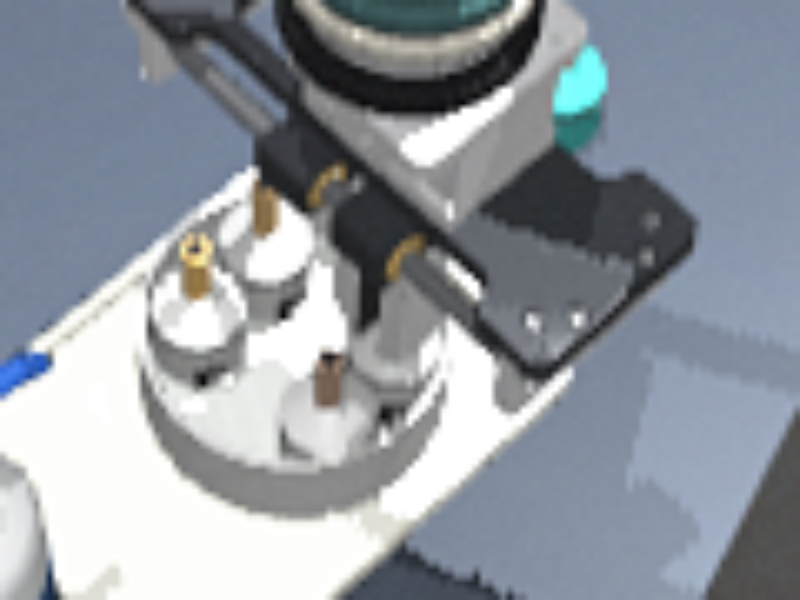

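The collar is at the target (0.4312,0.1434). I lower it, release, and lift away.

Request:
{"method": "drive_tool", "body": {"commands": [[0,0,0.05,0,0,0],[0,0,0.03,0,0,0],[0,0,0,0,0,0]]}}

```text
time: 13.0
tool_pos: [0.4345, 0.1459, 0.0541]
ee_rot: [3.141, -0.001, 1.27]
wrist_force: [1.8, 0.7, 2.4]
width: 0.008
finger_force: 30.0
```

Request:
{"method": "drive_tool", "body": {"commands": [[0,0,0,0,0,0],[0,0,0,0,0,0],[0,0,0,0,0,0],[0,0,-0.5,0,0,0],[0,0,-0.8,0,0,0],[0,0,-0.5,0,0,0]], "gripper": 0.68}}

```text
time: 13.75
tool_pos: [0.434, 0.1456, 0.1266]
ee_rot: [3.141, -0.0, 1.27]
wrist_force: [1.0, 0.6, -0.6]
width: 0.0303
finger_force: 0.0
```

```bash
python3 dr.py -7.04 8.584 2.0 '(.6322,-.185,.11)' '(.6322,-.185,.044)' '(.6322,-.185,.126)' '(.4583,.1194,.126)' '(.4583,.1194,.062)'
```

```text
cmd pos [0.4344 0.1453 0.126 ]
(.6322,-.185,.11) [-6.42  7.17  0.4 ]
(.6322,-.185,.044) [0.   0.   1.65]
(.6322,-.185,.126) [ 0.    0.   -2.05]
(.4583,.1194,.126) [ 5.98 -6.41  0.  ]
(.4583,.1194,.062) [0.  0.  1.6]
```

Request:
{"method": "drive_tool", "body": {"commands": [[-0.4,0.4,0,0,0,0],[-0.8,0.9,0,0,0,0],[-0.8,0.9,0,0,0,0],[-0.8,0.9,0,0,0,0],[-0.8,0.9,0,0,0,0],[-0.8,0.9,0,0,0,0],[-0.8,0.9,0,0,0,0],[-0.8,0.9,0.1,0,0,0],[-0.42,0.47,0.3,0,0,0],[0,0,0,0,0,0],[0,0,0.5,0,0,0],[0,0,0.6,0,0,0],[0,0,0.4,0,0,0],[0,0,0.15,0,0,0],[0,0,0,0,0,0],[0,0,0,0,0,0]]}}

```text
time: 15.75
tool_pos: [0.6324, -0.1848, 0.0447]
ee_rot: [3.139, 0.0, 1.27]
wrist_force: [1.1, -0.1, 1.2]
width: 0.0303
finger_force: 0.0
```

Request:
{"method": "drive_tool", "body": {"commands": [[0,0,0,0,0,0],[0,0,0,0,0,0],[0,0,0,0,0,0],[0,0,0,0,0,0],[0,0,-0.45,0,0,0],[0,0,-0.8,0,0,0],[0,0,-0.8,0,0,0],[0.38,-0.4,0,0,0,0],[0.8,-0.85,0,0,0,0],[0.8,-0.85,0,0,0,0],[0.8,-0.85,0,0,0,0],[0.8,-0.85,0,0,0,0],[0.8,-0.85,0,0,0,0],[0.8,-0.85,0,0,0,0],[0.8,-0.91,0,0,0,0],[0,0,0.5,0,0,0],[0,0,0.5,0,0,0],[0,0,0,0,0,0],[0,0,0,0,0,0]], "gripper": 1.0}}

```text
time: 18.12
tool_pos: [0.4585, 0.1198, 0.0868]
ee_rot: [3.14, -0.001, 1.27]
wrist_force: [0.3, 0.1, 1.3]
width: 0.0085
finger_force: 30.0
```

```bash
cat > held.py <<'E'
from h import *
import sys
s=snap('side');W=cloud(s);o=get_obs();print(o['time'],o['wrist_force'].round(1),o['tool_pos'].round(4))
c=np.array(eval(sys.argv[1]));zb=float(sys.argv[2]);g=W.reshape(-1,3)
for i in range(3):
    p=g[(g[:,2]>zb+.004)&(g[:,2]<zb+.033)&(np.hypot(g[:,0]-c[0],g[:,1]-c[1])<.0195)][:,:2];c=circ(p,.016)
print('collar',c.round(4),len(p))
D={**DN,'n1':(.4312,.1434)}
D.update(eval(sys.argv[3]) if len(sys.argv)>3 else {})
for k,v in D.items():
    f=fitnoz(W,v,.01,.02);r=f[0][:2]-[.4631,.1549];print(k,f,np.hypot(*r).round(4),np.degrees(np.arctan2(r[1],r[0])).round(1))
E
python3 held.py '(.4564,.1221)' .042
```

```text
18.175 [ 0.2  0.9 -1.7] [0.4587 0.1198 0.087 ]
collar [0.457  0.1222] 110
5 (array([ 0.4956,  0.1637, -0.0009]), 205, np.float64(0.91)) 0.0337 15.2
6 (array([ 0.4882,  0.1314, -0.0009]), 189, np.float64(1.07)) 0.0344 -43.1
7 (array([ 0.4382,  0.1762, -0.001 ]), 185, np.float64(1.01)) 0.0328 139.5
n1 (array([ 4.334e-01,  1.431e-01, -2.000e-04]), 223, np.float64(3.3)) 0.032 -158.3
```

Held collar is at (0.4570,0.1222), within 1 mm of the slot. I lower it with a small correction.

Request:
{"method": "drive_tool", "body": {"commands": [[0,-0.015,0.25,0,0,0],[0,0,0.2,0,0,0],[0,0,0.15,0,0,0],[0,0,0.1,0,0,0],[0,0,0.08,0,0,0],[0,0,0,0,0,0]]}}

```text
time: 18.92
tool_pos: [0.4573, 0.12, 0.0543]
ee_rot: [3.142, -0.0, 1.27]
wrist_force: [0.7, -0.6, -0.5]
width: 0.0083
finger_force: 30.0
```

Request:
{"method": "drive_tool", "body": {"commands": [[0,0,0.02,0,0,0],[0,0,0,0,0,0]]}}

```text
time: 19.18
tool_pos: [0.4574, 0.12, 0.0538]
ee_rot: [3.141, -0.0, 1.27]
wrist_force: [0.3, 0.2, 1.0]
width: 0.0081
finger_force: 30.0
```

Request:
{"method": "drive_tool", "body": {"commands": [[0,0,0,0,0,0],[0,0,0,0,0,0],[0,0,0,0,0,0],[0,0,-0.5,0,0,0],[0,0,-0.8,0,0,0],[0,0,-0.5,0,0,0]], "gripper": 0.68}}

```text
time: 19.92
tool_pos: [0.4578, 0.12, 0.1271]
ee_rot: [3.14, -0.001, 1.27]
wrist_force: [-0.6, -0.8, -0.1]
width: 0.0299
finger_force: 0.0
```

```bash
python3 dr.py -7.48 9.329 2.0 '(.4496,-.2747,.11)' '(.4496,-.2747,.044)' '(.4496,-.2747,.126)' '(.4723,.1849,.126)' ;python3 held.py '(.4564,.1221)' .01 "{'n2':(.4565,.122)}"
```

```text
cmd pos [0.4577 0.1196 0.126 ]
(.4496,-.2747,.11) [-9.47  2.73  0.4 ]
(.4496,-.2747,.044) [0.   0.   1.65]
(.4496,-.2747,.126) [ 0.    0.   -2.05]
(.4723,.1849,.126) [11.14 -2.86  0.  ]
19.975 [2.1 1.  1.2] [0.4593 0.1203 0.1298]
collar [0.4573 0.122 ] 113
5 (array([ 0.4957,  0.1642, -0.001 ]), 207, np.float64(1.01)) 0.0339 15.9
6 (array([ 0.4884,  0.1315, -0.001 ]), 190, np.float64(1.09)) 0.0345 -42.8
7 (array([ 0.4386,  0.1762, -0.0009]), 183, np.float64(1.04)) 0.0325 139.0
n1 (array([ 0.4315,  0.1438, -0.0007]), 192, np.float64(0.95)) 0.0335 -160.6
n2 (array([ 0.4556,  0.1223, -0.0011]), 181, np.float64(1.12)) 0.0335 -103.0
```

Request:
{"method": "drive_tool", "body": {"commands": [[-0.5,0.13,0,0,0,0],[-0.9,0.26,0,0,0,0],[-0.9,0.26,0,0,0,0],[-0.9,0.26,0,0,0,0],[-0.9,0.26,0,0,0,0],[-0.9,0.26,0,0,0,0],[-0.9,0.26,0,0,0,0],[-0.9,0.26,0,0,0,0],[-0.9,0.26,0,0,0,0],[-0.9,0.26,0,0,0,0],[-0.87,0.26,0.4,0,0,0],[0,0,0,0,0,0],[0,0,0.5,0,0,0],[0,0,0.6,0,0,0],[0,0,0.4,0,0,0],[0,0,0.15,0,0,0],[0,0,0,0,0,0],[0,0,0,0,0,0]]}}

```text
time: 22.22
tool_pos: [0.4498, -0.2745, 0.0445]
ee_rot: [3.14, 0.001, 1.27]
wrist_force: [-0.6, -0.9, 0.2]
width: 0.0299
finger_force: 0.0
```

Request:
{"method": "drive_tool", "body": {"commands": [[0,0,0,0,0,0],[0,0,0,0,0,0],[0,0,0,0,0,0],[0,0,0,0,0,0],[0,0,-0.5,0,0,0],[0,0,-0.9,0,0,0],[0,0,-1,0,0,0],[0.54,-0.16,0,0,0,0],[1,-0.27,0,0,0,0],[1,-0.27,0,0,0,0],[1,-0.27,0,0,0,0],[1,-0.27,0,0,0,0],[1,-0.27,0,0,0,0],[1,-0.27,0,0,0,0],[1,-0.27,0,0,0,0],[1,-0.27,0,0,0,0],[1,-0.27,0,0,0,0],[1,-0.27,0,0,0,0],[0.6,0,0,0,0,0],[0,0,0,0,0,0]], "gripper": 1.0}}

```text
time: 24.72
tool_pos: [0.4704, 0.1868, 0.1375]
ee_rot: [-3.138, 0.002, 1.273]
wrist_force: [0.1, -0.7, -0.1]
width: 0.0079
finger_force: 30.0
```

Request:
{"method": "drive_tool", "body": {"commands": [[0,0,0.4,0,0,0],[0,0,0.7,0,0,0],[0,0,0.25,0,0,0],[0,0,0,0,0,0],[0,0,0,0,0,0]]}}

```text
time: 25.35
tool_pos: [0.4725, 0.1851, 0.0862]
ee_rot: [3.141, -0.001, 1.269]
wrist_force: [0.8, -0.3, -0.8]
width: 0.0083
finger_force: 30.0
```

```bash
python3 dr.py -5.81 9.199 3.0;python3 held.py '(.4704,.1876)' .042 "{'n2':(.4556,.1223)}"
```

```text
cmd pos [0.4725 0.185  0.086 ]
25.4 [-1.  -0.4 -0.6] [0.4727 0.1852 0.0864]
collar [0.4707 0.1865] 117
5 (array([4.976e-01, 1.626e-01, 3.000e-04]), 49, np.float64(1.38)) 0.0353 12.6
6 (array([0.4876, 0.1311, 0.0037]), 5, np.float64(0.42)) 0.0342 -44.2
7 (array([ 0.4355,  0.1791, -0.0015]), 152, np.float64(1.72)) 0.0367 138.8
n1 (array([ 4.307e-01,  1.430e-01, -3.000e-04]), 68, np.float64(1.49)) 0.0345 -159.8
n2 (array([0.4556, 0.1223, 0.    ]), 0, np.float64(nan)) 0.0335 -103.0h.py:39: RuntimeWarning: Mean of empty slice.
  return s.x.round(4),len(p),(np.abs(s.fun).mean()*1e3).round(2)
  ret = ret.dtype.type(ret / rcount)
```

Request:
{"method": "drive_tool", "body": {"commands": [[0.02,0,0.25,0,0,0],[0,0,0.2,0,0,0],[0,0,0.15,0,0,0],[0,0,0.1,0,0,0],[0,0,0.08,0,0,0],[0,0,0,0,0,0]]}}

```text
time: 26.15
tool_pos: [0.4721, 0.1857, 0.0538]
ee_rot: [-3.141, 0.001, 1.27]
wrist_force: [-0.4, -3.2, -1.6]
width: 0.0081
finger_force: 30.0
```

Request:
{"method": "drive_tool", "body": {"commands": [[0,0,0.02,0,0,0],[0,0,0,0,0,0]]}}

```text
time: 26.4
tool_pos: [0.4722, 0.1858, 0.0538]
ee_rot: [3.142, 0.001, 1.27]
wrist_force: [-2.2, -5.3, 2.8]
width: 0.0081
finger_force: 30.0
```

Request:
{"method": "drive_tool", "body": {"commands": [[-0.02,0,0,0,0,0],[0,0,0,0,0,0]]}}

```text
time: 26.65
tool_pos: [0.4722, 0.1856, 0.0538]
ee_rot: [3.141, -0.001, 1.27]
wrist_force: [-1.6, -2.7, 4.0]
width: 0.0082
finger_force: 30.0
```

Request:
{"method": "drive_tool", "body": {"commands": [[0,0,0,0,0,0],[0,0,0,0,0,0],[0,0,0,0,0,0],[0,0,-0.5,0,0,0],[0,0,-0.8,0,0,0],[0,0,-0.5,0,0,0],[-0.4,0.4,0,0,0,0],[-0.7,0.7,0,0,0,0],[-0.9,0.9,0,0,0,0],[-0.9,0.9,0,0,0,0],[-0.9,0.9,0,0,0,0],[0,0,0,0,0,0],[0,0,0,0,0,0]], "gripper": 0.68}}

```text
time: 28.28
tool_pos: [0.5719, -0.0044, 0.1251]
ee_rot: [-3.141, -0.001, 1.27]
wrist_force: [-1.0, -0.3, -0.0]
width: 0.0301
finger_force: 0.0
```

```bash
python3 dr.py -9.61 12.999 2.0 '(.6183,-.2922,.11)'  '(.6183,-.2922,.140)' '(.465,.1522,.140)';python3 held.py '(.4704,.1876)' .010 "{'n2':(.4556,.1223),'n3':(.4707,.187)}"
```

```text
cmd pos [ 0.5726 -0.0053  0.126 ]
(.6183,-.2922,.11) [-6.51  3.22  0.4 ]
(.6183,-.2922,.140) [ 0.    0.   -0.75]
(.465,.1522,.140) [ 9.47 -6.95  0.  ]
28.325 [ 0.2 -0.3  0.1] [ 0.5718 -0.004   0.1253]
collar [0.4719 0.1898] 112
5 (array([ 0.4957,  0.1638, -0.0009]), 193, np.float64(1.02)) 0.0338 15.3
6 (array([ 0.4882,  0.1314, -0.0009]), 190, np.float64(0.99)) 0.0344 -43.1
7 (array([ 0.4386,  0.1757, -0.0008]), 181, np.float64(0.98)) 0.0321 139.7
n1 (array([ 0.4314,  0.1439, -0.0007]), 190, np.float64(1.08)) 0.0336 -160.9
n2 (array([ 0.4556,  0.1222, -0.0011]), 181, np.float64(1.08)) 0.0335 -102.9
n3 (array([ 0.4702,  0.1871, -0.0007]), 185, np.float64(1.08)) 0.033 77.6
```

All six ring nozzles stand flat. Now B goes to the middle, with a narrower opening because the reel is close.

Request:
{"method": "drive_tool", "body": {"commands": [[-0.51,0.22,0,0,0,0],[-0.75,0.375,0,0,0,0],[-0.75,0.375,0,0,0,0],[-0.75,0.375,0,0,0,0],[-0.75,0.375,0,0,0,0],[-0.75,0.375,0,0,0,0],[-0.75,0.375,0,0,0,0],[-0.75,0.375,0,0,0,0],[-0.75,0.375,0.4,0,0,0],[0,0,0,0,0,0],[0,0,0.5,0,0,0],[0,0,0.6,0,0,0],[0,0,0.4,0,0,0],[0,0,0.15,0,0,0],[0,0,0,0,0,0],[0,0,0,0,0,0]], "gripper": 0.74}}

```text
time: 30.32
tool_pos: [0.6187, -0.292, 0.0447]
ee_rot: [3.139, 0.0, 1.27]
wrist_force: [-0.3, -0.3, 0.2]
width: 0.0246
finger_force: 0.0
```

Request:
{"method": "drive_tool", "body": {"commands": [[0,0,0,0,0,0],[0,0,0,0,0,0],[0,0,0,0,0,0],[0,0,0,0,0,0],[0,0,-0.5,0,0,0],[0,0,-0.9,0,0,0],[0,0,-1,0,0,0],[0.47,-0.35,0,0,0,0],[0.9,-0.66,0,0,0,0],[0.9,-0.66,0,0,0,0],[0.9,-0.66,0,0,0,0],[0.9,-0.66,0,0,0,0],[0.9,-0.66,0,0,0,0],[0.9,-0.66,0,0,0,0],[0.9,-0.66,0,0,0,0],[0.9,-0.66,0,0,0,0],[0.9,-0.66,0,0,0,0],[0.9,-0.66,0,0,0,0],[0,0,0,0,0,0],[0,0,0,0,0,0]], "gripper": 1.0}}

```text
time: 32.83
tool_pos: [0.4651, 0.152, 0.1403]
ee_rot: [3.14, 0.0, 1.27]
wrist_force: [-0.9, 0.3, -0.5]
width: 0.0082
finger_force: 30.0
```

Request:
{"method": "drive_tool", "body": {"commands": [[0,0,0.4,0,0,0],[0,0,0.7,0,0,0],[0,0,0.15,0,0,0],[0,0,0,0,0,0],[0,0,0,0,0,0]]}}

```text
time: 33.45
tool_pos: [0.4656, 0.1522, 0.0904]
ee_rot: [3.14, -0.001, 1.269]
wrist_force: [0.5, -0.4, -0.4]
width: 0.0079
finger_force: 30.0
```

```bash
python3 dr.py -6.65 9.269 2.9;python3 held.py '(.4633,.1541)' .046 2>/dev/null|head -3
```

```text
cmd pos [0.4652 0.152  0.09  ]
33.5 [-0.1  0.2 -0.5] [0.4657 0.1523 0.0906]
collar [0.4638 0.1542] 111
5 (array([ 0.4958,  0.1641, -0.0007]), 186, np.float64(1.04)) 0.034 15.7
```

Request:
{"method": "drive_tool", "body": {"commands": [[0,-0.012,0.3,0,0,0],[0,0,0.2,0,0,0],[0,0,0.1,0,0,0],[0,0,0.1,0,0,0],[0,0,0.08,0,0,0],[0,0,0.06,0,0,0],[0,0,0.04,0,0,0],[0,0,0,0,0,0]]}}

```text
time: 34.5
tool_pos: [0.4643, 0.1525, 0.0543]
ee_rot: [3.142, -0.0, 1.27]
wrist_force: [1.3, -0.0, -0.3]
width: 0.008
finger_force: 30.0
```

Request:
{"method": "drive_tool", "body": {"commands": [[0,0,0.02,0,0,0],[0,0,0,0,0,0]]}}

```text
time: 34.75
tool_pos: [0.4646, 0.1525, 0.0541]
ee_rot: [3.141, -0.0, 1.27]
wrist_force: [-0.5, 0.4, 2.2]
width: 0.0081
finger_force: 30.0
```

Request:
{"method": "drive_tool", "body": {"commands": [[0,0,0,0,0,0],[0,0,0,0,0,0],[0,0,0,0,0,0],[0,0,-0.4,0,0,0],[0,0,-0.7,0,0,0],[0,0,-0.8,0,0,0],[0,0,-0.9,0,0,0],[0,0,-0.9,0,0,0],[0,0,0,0,0,0]], "gripper": 0.83}}

```text
time: 35.88
tool_pos: [0.4664, 0.153, 0.2063]
ee_rot: [3.134, -0.004, 1.27]
wrist_force: [-0.0, -1.3, -0.1]
width: 0.0158
finger_force: 0.0
```

```bash
python3 dr.py -6.65 9.257 0.1 '(.5075,.2895,.202)';python3 held.py '(.4633,.1541)' .01 "{'n2':(.4556,.1223),'n3':(.4707,.187),'n4':(.4633,.1541)}"
python3 -c "
from h import *
s=snap('side');g=cloud(s).reshape(-1,3);im=s['image'].reshape(-1,3).astype(int)
p=g[(np.hypot(g[:,0]-.5055,g[:,1]-.292)<.016)&(g[:,2]>.158)&(g[:,2]<.167)];print(p.mean(0),len(p))
r=[.2957,.9553]
print(np.percentile(p[:,0],[0,10,90,100]),np.percentile(p[:,1],[0,10,90,100]))
cv2.imwrite('pics/c4.png',cv2.resize(s['image'][210:370,150:363],(798,600)))"
```

```text
cmd pos [0.4648 0.1522 0.202 ]
(.5075,.2895,.202) [ 3.6  0.  -0. ]
35.925 [-0.2 -0.5 -0.1] [0.4652 0.1527 0.2037]
collar [0.4647 0.153 ] 97
5 (array([ 0.496 ,  0.1639, -0.001 ]), 192, np.float64(1.18)) 0.0341 15.3
6 (array([ 0.4886,  0.1316, -0.001 ]), 176, np.float64(1.07)) 0.0345 -42.4
7 (array([ 0.4384,  0.176 , -0.0012]), 187, np.float64(0.97)) 0.0325 139.5
n1 (array([ 0.4319,  0.144 , -0.0009]), 196, np.float64(0.99)) 0.033 -160.7
n2 (array([ 0.4556,  0.1225, -0.0008]), 174, np.float64(1.1)) 0.0333 -103.0
n3 (array([ 0.47  ,  0.1867, -0.0008]), 191, np.float64(1.09)) 0.0325 77.8
n4 (array([ 0.463 ,  0.1541, -0.0008]), 180, np.float64(0.96)) 0.0008 -97.1
[0.50539256 0.29319778 0.16077367] 176
[0.4918103  0.49550938 0.51525586 0.51956353] [0.27784705 0.28348255 0.30294902 0.30735109]
```

View pics/c4.png

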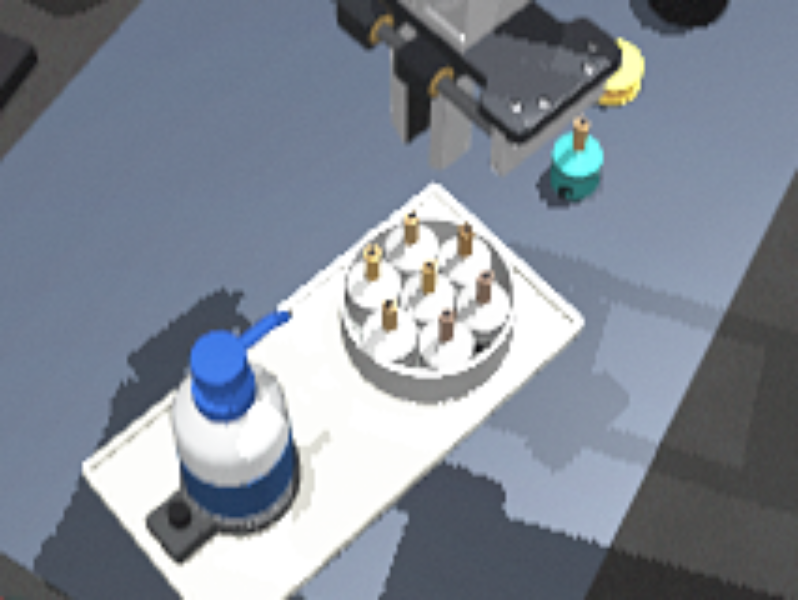

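All seven stand upright in the dish, with the middle nozzle at (428,280) in the crop. The head top is at (218,355) in the crop, world about (0.5055,0.293). I close the fingers and move above it.

Request:
{"method": "drive_tool", "body": {"commands": [[0.5,0,0,0,0,0],[0.9,0,0,0,0,0],[0.9,0,0,0,0,0],[0.9,0,0,0,0,0],[0.42,0,0,0,0,0],[0,0,0,0,0,0],[0,0,0.4,0,0,0],[0,0,0.3,0,0,0],[0,0,0,0,0,0],[0,0,0,0,0,0]], "gripper": 1.0}}

```text
time: 37.22
tool_pos: [0.5072, 0.2903, 0.1736]
ee_rot: [3.141, -0.0, 1.269]
wrist_force: [0.6, 0.1, 0.3]
width: 0.0005
finger_force: 0.0
```

Request:
{"method": "drive_tool", "body": {"commands": [[0,0,0.2,0,0,0],[0,0,0.15,0,0,0],[0,0,0.1,0,0,0],[0,0,0,0,0,0],[0,0,0,0,0,0]]}}

```text
time: 37.85
tool_pos: [0.5075, 0.2908, 0.1564]
ee_rot: [3.141, -0.001, 1.27]
wrist_force: [-0.8, -1.8, 3.7]
width: 0.0004
finger_force: 2.4
```

Request:
{"method": "drive_tool", "body": {"commands": [[0,0,0.08,0,0,0],[0,0,0.07,0,0,0],[0,0,0,0,0,0],[0,0,0,0,0,0]]}}

```text
time: 38.35
tool_pos: [0.5075, 0.2909, 0.1522]
ee_rot: [3.14, -0.001, 1.27]
wrist_force: [-3.5, -1.8, 10.3]
width: 0.0002
finger_force: 5.5
```

Request:
{"method": "drive_tool", "body": {"commands": [[0,0,0.05,0,0,0],[0,0,0,0,0,0],[0,0,0,0,0,0]]}}

```text
time: 38.72
tool_pos: [0.5076, 0.2909, 0.1521]
ee_rot: [3.139, -0.002, 1.27]
wrist_force: [-4.2, -3.4, 16.9]
width: 0.0002
finger_force: 8.3
```

Bottomed out: the force rose to 17 N with no further travel. I retract and check.

Request:
{"method": "drive_tool", "body": {"commands": [[0,0,-0.15,0,0,0],[0,0,-0.25,0,0,0],[0,0,-0.5,0,0,0],[0,0,-0.8,0,0,0],[0,0,-0.8,0,0,0],[-0.5,0.5,0,0,0,0],[-0.9,0.9,0,0,0,0],[-0.9,0.9,0,0,0,0],[-0.9,0.9,0,0,0,0],[-0.9,0.9,0,0,0,0],[-0.5,0.5,0,0,0,0],[0,0,0,0,0,0],[0,0,0,0,0,0],[0,0,0,0,0,0]]}}

```text
time: 40.48
tool_pos: [0.6279, 0.062, 0.2475]
ee_rot: [-3.141, -0.0, 1.272]
wrist_force: [-0.6, -1.2, -0.3]
width: 0.0004
finger_force: 0.0
```

```bash
python3 held.py '(.4633,.1541)' .01 "{'n2':(.4556,.1223),'n3':(.4707,.187),'n4':(.4633,.1541)}"
python3 -c "
from h import *
s=snap('side');g=cloud(s).reshape(-1,3)
p=g[(np.hypot(g[:,0]-.5055,g[:,1]-.292)<.016)&(g[:,2]>.148)&(g[:,2]<.167)];print(np.median(p,0),len(p))
cv2.imwrite('pics/c5.png',cv2.resize(s['image'],(800,600)))"
```

```text
40.525 [-0.  -0.1  0.3] [0.6279 0.062  0.2477]
collar [0.464  0.1532] 94
5 (array([ 0.4957,  0.1637, -0.001 ]), 189, np.float64(1.04)) 0.0338 15.1
6 (array([ 0.4884,  0.1315, -0.001 ]), 175, np.float64(1.21)) 0.0345 -42.8
7 (array([ 0.4388,  0.176 , -0.0007]), 187, np.float64(0.95)) 0.0322 139.0
n1 (array([ 0.4317,  0.1437, -0.001 ]), 197, np.float64(0.91)) 0.0333 -160.4
n2 (array([ 0.4553,  0.1221, -0.0005]), 174, np.float64(1.04)) 0.0337 -103.4
n3 (array([ 0.4703,  0.1868, -0.0009]), 190, np.float64(1.02)) 0.0327 77.3
n4 (array([ 0.4628,  0.1544, -0.001 ]), 182, np.float64(0.96)) 0.0006 -121.0
[0.50418569 0.29455332 0.16039421] 210
```

View pics/c5.png

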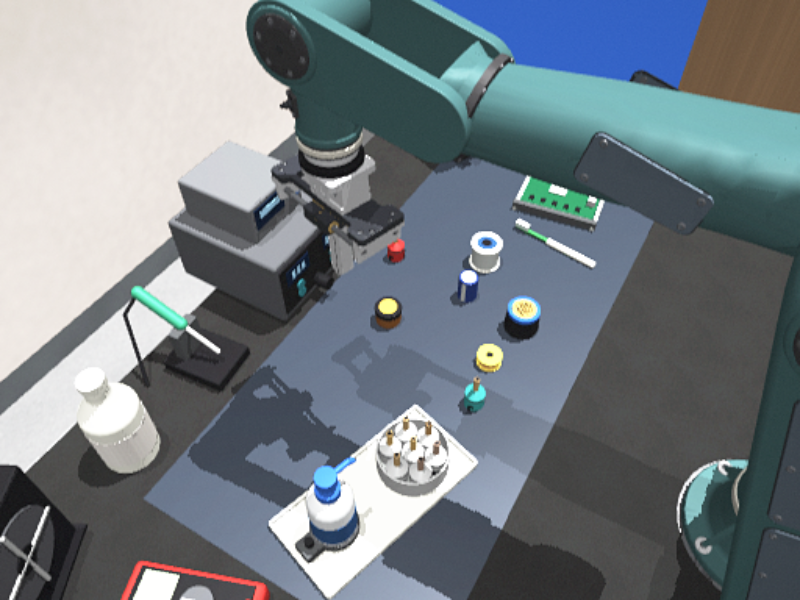

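The dish (413,455) holds all seven nozzles upright, the spray head (327,480) is back up at its starting height, and the bystanders are where they were. The gripper hangs free in the air, so I hand in.

```bash
python3 -c "
from bench import close_job
print(close_job())"
```

```text
the job is handed in; nothing more can be done
None
```

All seven nozzles stand upright in the dish as one cluster, the spray head was pressed to its stop and came back up, and the job was handed in at about 40.6 s; no verdict was returned.

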